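# Stand the toppled lab stand back up and push it into its circle

### The job

The small support stand has been knocked over on the lab bench. Push against its dark base plate with the fingertips to tip the stand back onto its base, and then push it along the bench, upright, until the whole base plate is inside the blue-rimmed white circle. Touch the stand only at its base plate, never at the rod; do not lift it, and leave the glassware, bottles and tube rack where they are.

Things in the scene. Friction and masses are not known exactly. Their poses are not given: they have to be found in the camera images.
- stand: toppled support stand: dark steel base plate 130 (x) by 180 (y) by 12 mm thick (z) with a rod, 0.5 to 0.9 kg, mostly plate. Origin: centre of the plate's underside; z along the rod (up when upright). It starts with the plate on its +x long edge, leaning 16 degrees past vertical to the rod's side, its -x edge 128 mm high, the rod's tip on the bench. Sliding it upright takes 3 to 10 N
- plate_face (a point): where to push to right the stand: on the plate's rod-side face at x -45, y +30, z +12 mm of the stand's frame, about 105 mm above the bench at the start. Pushed level, away from the rod, with 2 to 3 N, the stand passes its balance after some 60 mm and falls flat by itself, further away; the rod then swings up to vertical
- rod: the stand's steel rod, 10 mm thick, at x 0, y -45 mm of the plate's frame (45 mm from the plate's -y end), tip 215 mm above the plate's underside; near the tip a black collar 22 mm across with a blue thumb screw reaching 18 mm from the axis. Origin: on its axis, level with the plate's underside; z along it. Not to be touched
- circle: the stand's parking place: a flat white circle with a blue rim painted on the bench, 300 mm across outside, no height. Origin: its centre
- beaker: bystander: empty glass beaker, 64 mm across, 80 mm tall, standing. Origin: centre of its underside
- wash_bottle: bystander: white plastic bottle with red cap, 66 mm across, 160 mm tall. Origin: centre of its underside
- brown_jar: bystander: small brown jar with black lid, 54 mm across, 75 mm tall. Origin: centre of its underside
- tube_rack: bystander: wooden test tube rack, 200 mm (x) by 60 mm (y) by 75 mm tall, with three tubes up to 110 mm height. Origin: centre of its underside
Mind the look-alikes: they are no part of the job. Several things look just like the stand: the one meant starts farthest to the robot's right.

How it is judged (in metres and radians):
On the way, in this order (a step that is already met when the one before it is completed fails the run):
1. the stand stands upright on its base (angle between stand's own z axis and vertical below 0.1 rad and height (world z) of stand below 0.01 m), for 0.2 s.
2. the upright stand has been pushed into the circle (horizontal distance between stand and circle below 0.04 m and angle between stand's own z axis and vertical below 0.1 rad), for 0.2 s.
At the end, for the whole second after the job is handed in: the stand is upright (within 3 degrees), flat on the bench and at rest, the centre of its base plate within 40 mm of the circle's centre (the whole plate is then inside the circle, at any yaw); the four bystanders are within 20 mm of where they stood (horizontal distance between stand and circle below 0.04 m and angle between stand's own z axis and vertical below 0.05 rad and height (world z) of stand below 0.006 m and linear speed of stand below 0.02 m/s and distance of each of beaker, wash_bottle, brown_jar, tube_rack from where it was at the start of the episode below 0.02 m); the robot touches nothing.
It fails at once if the robot touches the rod (contact force between any of the fingers, the arm and rod above 1 N).
It fails at once if the stand is lifted off the bench (height (world z) of stand above 0.09 m or (height (world z) of stand above 0.025 m and angle between stand's own z axis and vertical below 0.25 rad)).
It fails at once if the beaker, wash bottle, brown jar or tube rack is moved more than 20 mm or tipped (distance of any of beaker, wash_bottle, brown_jar, tube_rack from where it was at the start of the episode above 0.02 m or angle between any of beaker, wash_bottle, brown_jar, tube_rack's own z axis and vertical above 0.3 rad).
It also fails if it takes over 72 s, if anything falls off the work surface, if the arm or the gripper's body presses on something with over 40 N, if the wrist force passes 120 N, or if a joint passes its speed limit or range.

### The arm

A 6-joint arm with a two-finger parallel gripper is mounted at the origin on the work surface. World frame = base frame: x ahead of the robot, y to its left, z up, the work surface at z = 0. Lengths are in mm, angles in rad, forces in N, time in s.
With the tool pointing down it reaches from about 400 to 925 mm from the base axis. Payload 12.5 kg.
Tool frame: the origin (TCP) lies at the very end of the fingers, on their centre line; the grasp point (between the pads) lies 19 mm behind it; z points along the fingers, y is the direction in which the jaws open and shut (so a half turn about z gives the same grasp; the last joint's range is limited). The gripper opens to 95 mm and grips with 3 to 60 N. Pads are 20 mm wide; open, the fingers measure 119 mm over their backs; the gripper's body (75 mm by 180 mm) begins 59 mm behind the grasp point.
Start: joints at [-1.443, 0.491, 1.559, -0, 1.092, -0.106], TCP at [144.819, -608.008, 214.661] pointing down, gripper open.
Joint ranges: [-3.1, 3.1], [-0.84, 2.19], [0.05, 2.79], [-1.13, 4.28], [0.06, 2.93], [-2.69, 2.69]. Speed limits (rad/s): [2.22, 2.22, 2.79, 3.14, 3.14, 3.14].

### API

Orientations are given as [roll, pitch, yaw] about the fixed x, y, z axes, in that order (R = Rz(yaw) Ry(pitch) Rx(roll)).
In Python, from cell import env gives the robot as it stands. The module is installed in compiled form; this text tells all that it offers.
- The arm moves only by the tool arm_command, never from a script. Its argument "deltas" is a list that holds one entry, the list of rows, each a list of 5 numbers: the closure, from 0 (fully open) to 1 (shut), then the shift along the world's x, y, z as a fraction of full scale, then the turn about the world's z as a fraction of full scale. In form: [[[grip, dx, dy, dz, twist], ...]]. A call has 1 to 12 rows; each row shifts and turns the pose as measured when the row begins; what a row does not reach is not made up. Full scale, the value 1, is 100 mm for a shift and pi/4 rad for a turn. A row lasts 1/12 s, in which the tool goes at most 41.7 mm and 7.16 degrees, less where a joint would pass 70% of its speed; a pose out of reach is approached as far as the arm can. A call with a number of a shift or a turn outside -1 to 1 is refused whole. A call with a gripper value outside its range is refused whole. The fingers move at their own pace and stop on an object; the grip force is fixed at half the most. Time passes only in rows, so rows that do not move let the fingers close. It gives the time, the measured TCP pose, the force and the opening at its end, in the units of the state.
- env.state(): the state, without advancing time (a new reading comes with each control period).
- env.read_camera(name): name is "side" or "top" or "wrist"; returns a dict with "frame" (400x640x3 uint8, red, green, blue), "fx", "fy", "cx", "cy" (pixels), "k1" (the pictures are not rectified: a ray, as slopes to the right and down, at radius r is drawn at 1 + k1 r^2 times it, then the intrinsics apply), "R" (3x3) and "t" (3): a world point X has camera coordinates R X + t; the wrist camera has in their place "tool_from_camera" (4x4, takes a point from camera to tool coordinates, whose origin is the TCP and whose axes are the flange's). Camera axes: x right, y down, z forward; pixel columns grow to the right and rows downward; lengths in mm; the calibration is good to about 2 mm. A picture is of the moment at which its call begins: read the wrist's pose just before it. There is no depth.
- env.job_done(): hands the job in, once; it reports no verdict.
The state is a dict: "t": time; "joints": joint angles; "qvel": joint speeds; "tau": joint torques, N m; "eef_pos": TCP position; "tcp_rot": TCP orientation; "ft_force": force on the tool from outside, world axes, zero at the start; "moment": the same for the moment, N m; "opening": opening from 0.0 (shut) to 1.0 (fully open).
Only numpy, scipy, OpenCV 4.12 (cv2) and the standard library are available. Lean on these libraries where they do the work, as an engineer would, in place of code of your own. Each camera call takes 0.05 s, during which the arm holds its last target.

## Working session

There is one attempt and no reset: what is moved stays moved. The work goes in short steps, Python scripts to look and compute and a tool call to move; the robot and the scene stay as the last step left them, time stands still between calls to the robot, and variables do not carry over. Pictures are saved under pics/ and viewed, and the job is handed in when it is done.

Besides the shell and the picture viewer there is one more tool, called after "Request:" as name(argument=value, ...), one argument or row to a line, values as JSON. arm_command: Moves the arm, as the interface text tells. Its arguments: {"type":"object","properties":{"deltas":{"type":"array","items":{"type":"array","items":{"type":"array","items":{"type":"number","minimum":-1,"maximum":1}}}}},"required":["deltas"]}

```bash
mkdir -p pics
cat > h.py <<'E'
import numpy as np, cv2
from cell import env
def save(n,img): cv2.imwrite(f'pics/{n}.png',img[:,:,::-1])
def cam(name):
    return env.read_camera(name)
def und(c,u,v):
    K=np.array([[c['fx'],0,c['cx']],[0,c['fy'],c['cy']],[0,0,1.]])
    # solve radial: p_d = p(1+k1 r^2)
    x=(u-c['cx'])/c['fx'];y=(v-c['cy'])/c['fy'];rd=np.hypot(x,y);r=rd
    for _ in range(50): r=rd/(1+c['k1']*r*r)
    s=r/rd if rd>0 else 1
    return np.array([x*s,y*s,1.])
def ray(c,u,v):
    R=np.array(c['R']);t=np.array(c['t'])
    return -R.T@t, R.T@und(c,u,v)
def onz(c,u,v,z=0.):
    o,d=ray(c,u,v); return o+d*(z-o[2])/d[2]
def proj(c,X):
    p=np.array(c['R'])@np.array(X,float)+np.array(c['t']);x,y=p[0]/p[2],p[1]/p[2];f=1+c['k1']*(x*x+y*y)
    return np.array([c['fx']*x*f+c['cx'],c['fy']*y*f+c['cy']])
E
python3 - <<'E'
from h import *
import pickle
d={}
for n in ('side','top'):
    c=cam(n); d[n]=c; save(n+'0',c['frame']); print(n,{k:np.round(v,3).tolist() for k,v in c.items() if k!='frame'})
    o=-np.array(c['R']).T@np.array(c['t']);print(o)
pickle.dump(d,open('c0.pkl','wb'))
print(env.state())
E
```

```text
side {'fx': 464.928, 'fy': 464.928, 'cx': 321.955, 'cy': 194.712, 'k1': -0.083, 'R': [[-0.946, -0.323, -0.019], [-0.188, 0.596, -0.781], [0.263, -0.735, -0.625]], 't': [490.947, 81.074, 1540.199]}
[  74.10535429 1242.52502071 1034.62842811]
top {'fx': 415.978, 'fy': 415.978, 'cx': 324.529, 'cy': 201.888, 'k1': -0.019, 'R': [[-0.007, -1.0, 0.019], [-0.998, 0.006, -0.068], [0.068, -0.019, -0.997]], 't': [92.117, 495.501, 1318.749]}
[ 405.24230855  114.76804424 1347.48403298]
{'t': 0.1, 'joints': array([-1.44260349e+00,  4.91459386e-01,  1.55939515e+00, -1.20859156e-05,
        1.09167673e+00, -1.05576133e-01]), 'qvel': array([-0.00017577, -0.00063978, -0.00165194, -0.00070906, -0.00062502,
        0.00057456]), 'tau': array([ 3.34340999e-03, -6.13621402e+01, -2.58603609e+01,  6.94226939e-02,
        4.70230391e-02, -6.50087600e-05]), 'eef_pos': array([ 144.78491735, -607.77987455,  214.1426785 ]), 'tcp_rot': array([-3.14065814e+00, -8.82507166e-05,  2.33774508e-01]), 'ft_force': array([-0.86020415, -0.82960135, -0.70894237]), 'moment': array([-0.00566334, -0.00448762, -0.07069617]), 'opening': 0.9994864575973597}
```

View pics/top0.png

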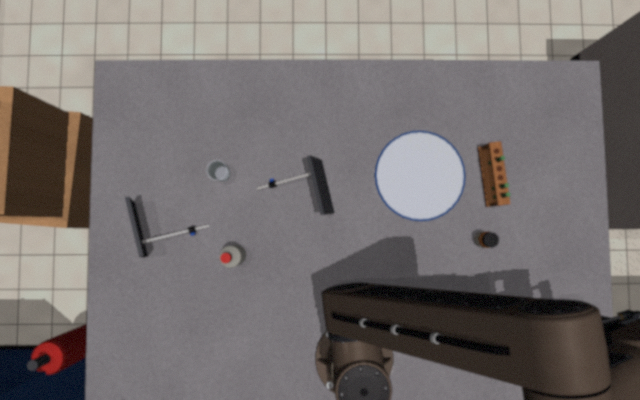

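View pics/side0.png

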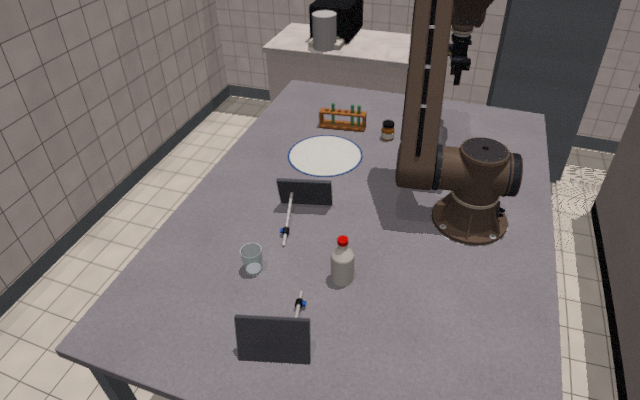

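Run:
```python
from h import *
import pickle
d=pickle.load(open('c0.pkl','rb'))
f=d['top']['frame'][135:235,240:340]; save('topcrop',cv2.resize(f,(800,600) if 0 else (600,600),interpolation=cv2.INTER_CUBIC))
f=d['side']['frame'][165:255,255:355]; save('sidecrop',cv2.resize(f,(660,594),interpolation=cv2.INTER_CUBIC))
c=cam('wrist'); save('wrist0',c['frame']); print(c['tool_from_camera'],c['fx'])
```

```text
[[-1.26110089e-04 -9.67155322e-01 -2.54186089e-01  7.03766167e+01]
 [ 9.99999991e-01 -1.33115037e-04  1.03578804e-05 -8.86933925e-01]
 [-4.38536699e-05 -2.54186086e-01  9.67155330e-01 -1.69434781e+02]
 [ 0.00000000e+00  0.00000000e+00  0.00000000e+00  1.00000000e+00]] 359.7558286578014
```

View pics/topcrop.png

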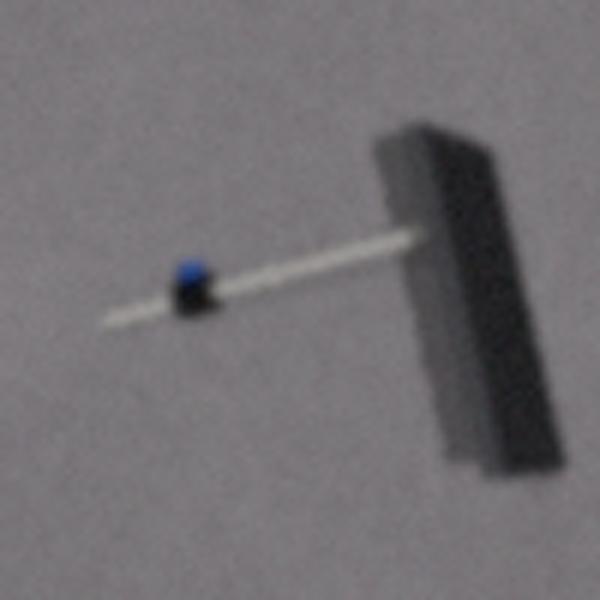

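View pics/sidecrop.png

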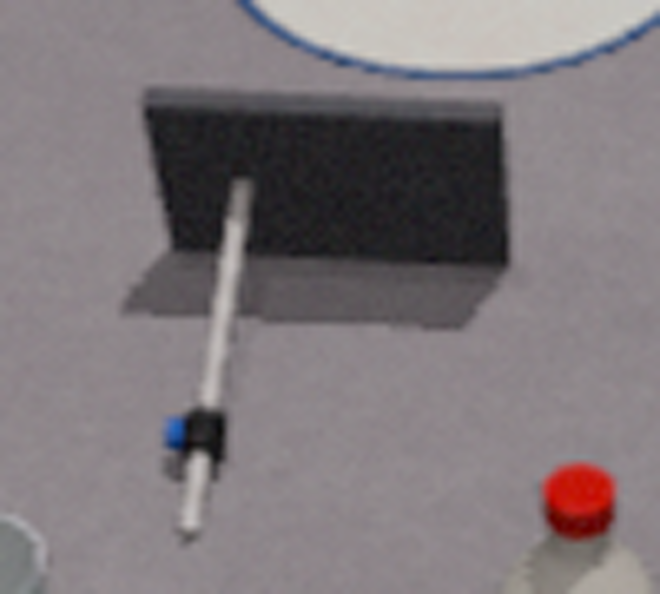

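View pics/wrist0.png

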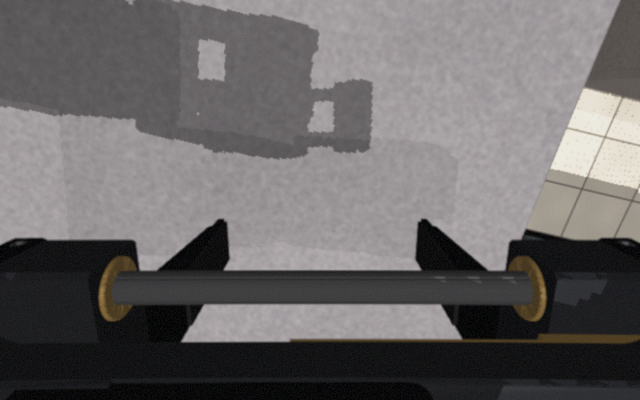

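```bash
cat > fit.py <<'E'
from h import *
import pickle
from scipy.optimize import least_squares
from scipy.spatial.transform import Rotation as Ro
d=pickle.load(open('c0.pkl','rb'))
th=np.radians(106)
def pose(p):
    R=Ro.from_euler('ZY',[p[2],th]).as_matrix()
    # lowest corner x=+65,z=0 or z=12 -> on bench
    zs=min((R@np.array([65,0,z]))[2] for z in (0,12)); 
    return R,np.array([p[0],p[1],-zs])
S=lambda u,v:(255+u/6.6,165+v/6.6)
obs=[('side',S(148,107),(-65,-90,12)),('side',S(500,120),(-65,90,12)),('side',S(145,90),(-65,-90,0)),('side',S(500,103),(-65,90,0)),
('side',S(172,250),(65,-90,12)),('side',S(508,265),(65,90,12)),('side',S(188,533),(0,-45,215)),('side',S(243,182),(0,-45,12)),('top',(257.5,188.7),(0,-45,215))]
def res(p):
    R,t=pose(p); return np.concatenate([proj(d[c],R@np.array(X)+t)-o for c,o,X in obs])
if __name__=='__main__':
    r=least_squares(res,[450,100,np.radians(105)],x_scale=[10,10,.1]);p=r.x
    print(p[:2],np.degrees(p[2]));print(np.round(r.fun.reshape(-1,2),1))
    R,t=pose(p); print('origin',t,'face',R@[-45,30,12]+t,'tip',R@[0,-45,215]+t)
    for n,X in dict(b1=(65,-90,12),b2=(65,90,12),t1=(-65,-90,12),t2=(-65,90,12)).items(): print(n,np.round(R@np.array(X)+t))
    for cn,(x0,y0,s) in dict(top=(240,120,6),side=(250,160,6)).items():
        f=d[cn]['frame'].copy()[y0:y0+100,x0:x0+110]; f=cv2.resize(f,None,fx=s,fy=s,interpolation=cv2.INTER_CUBIC); f=np.clip(f.astype(float)*1.6,0,255).astype(np.uint8)
        P=lambda X:tuple(int(round(a)) for a in ((proj(d[cn],R@np.array(X,float)+t)-[x0,y0]+.5)*s))
        for z in (0,12):
            q=[(-65,-90,z),(65,-90,z),(65,90,z),(-65,90,z)]
            for i in range(4): cv2.line(f,P(q[i]),P(q[(i+1)%4]),(255,0,0) if z else (0,255,0),1)
        cv2.line(f,P((0,-45,12)),P((0,-45,215)),(255,255,0),1)
        save('fit_'+cn,f)
    # circle: blue rim
    for cn in ('top','side'):
        f=d[cn]['frame'].astype(int); m=(f[...,2]-f[...,0]>40)&(f[...,2]>80)
        vs,us=np.nonzero(m)
        P=np.array([onz(d[cn],u,v) for u,v in zip(us,vs)])
        k=(np.hypot(P[:,0]-480,P[:,1]+110)<200); P=P[k]
        A=np.c_[2*P[:,:2],np.ones(len(P))]; s=np.linalg.lstsq(A,(P[:,:2]**2).sum(1),rcond=None)[0]
        print('circle',cn,s[:2],np.sqrt(s[2]+s[0]**2+s[1]**2),len(P))
    for n,(u,v) in dict(beaker=(219,172),jar=(488,240),rackend1=(486,205),rackend2=(481,143),wb=(231,257)).items(): print(n,onz(d['top'],u,v,40)[:2])
E
python3 fit.py
```

```text
[543.13687833  97.57084329] 103.12790066298135
[[-1.1 -0.7]
 [ 0.4 -0.2]
 [-0.1 -1.1]
 [ 0.7 -0.6]
 [-0.1  0. ]
 [ 0.3  0.4]
 [ 0.1 -0.3]
 [ 0.   0.1]
 [-1.3  0.2]]
origin [543.13687833  97.57084329  65.78965851] face [508.48379551 114.0702681  105.73878655] tip [540.02049699 309.06150452   6.52762701]
b1 [632. 112.   0.]
b2 [457.  71.   0.]
t1 [624. 147. 125.]
t2 [449. 106. 125.]
circle top [ 583.41118165 -224.57079115] 146.45577972677395 157
circle side [ 583.89174858 -222.34131929] 146.77785157490317 83
beaker [590.99399188 421.65169256]
jar [ 370.46684405 -427.27381367]
rackend1 [ 481.45863013 -424.55376617]
rackend2 [ 681.22243413 -415.26519051]
wb [324.2203836  381.80089004]
```

View pics/fit_top.png

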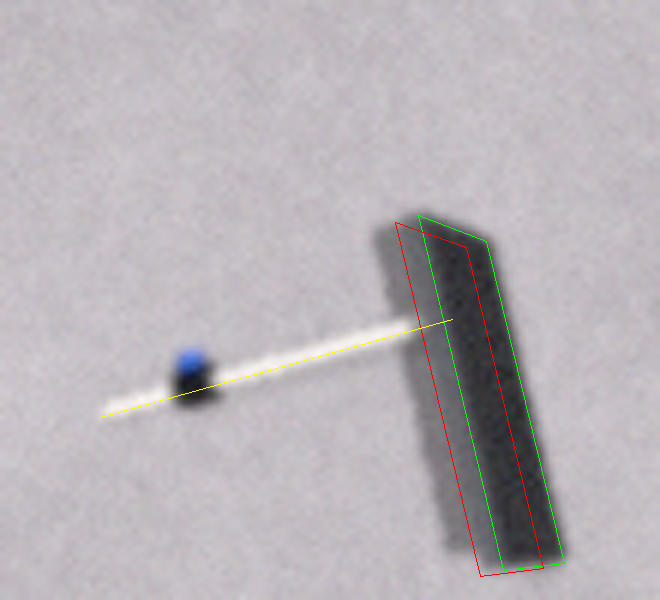

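View pics/fit_side.png

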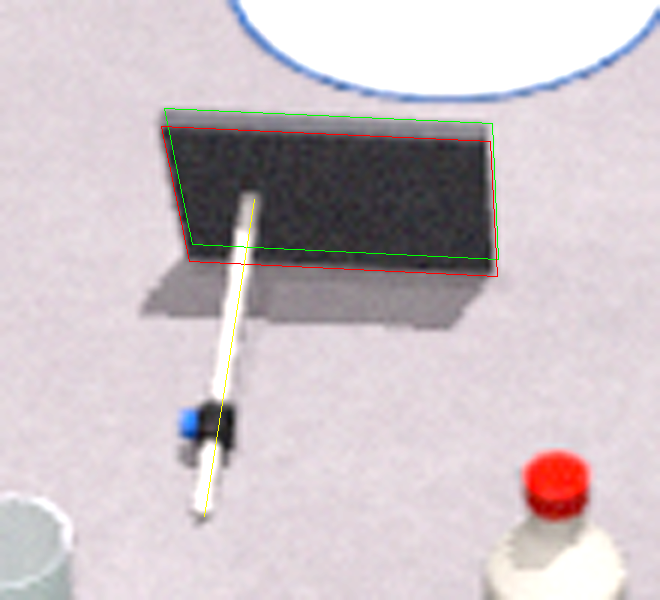

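Two look-alikes in the top view: plate A at (318,185) with its rod pointing left, and plate B at (137,225). Image right is the robot's right (−y), so A is farthest right. The crops and the fitted overlay confirm it. The wrist view shows bare bench, and I'll check under the arm once it has moved. I'm going up and around first, with the gripper closing and turning.

Request:
arm_command(
  deltas=[
    [[1,0.28,0.2,0.15,0.159],[1,0.3,0.22,0.15,0.159],[1,0.31,0.23,0.1,0.159],[1,0.31,0.23,0.1,0.159],[1,0.31,0.23,0.1,0.159],[1,0.31,0.23,0.1,0.159],[1,0.31,0.23,0.1,0.159],[1,0.31,0.23,0.05,0.159],[1,0.31,0.23,0,0.159],[1,0.31,0.23,0,0.159],[1,0.31,0.23,0,0.159],[1,0.31,0.23,0,0.159]],
  ],
)

```text
t: 1.15
eef_pos: [520.4, -324.0, 300.3]
tcp_rot: [-3.136, 0.001, 1.734]
ft_force: [0.5, -0.8, -0.7]
opening: 0.217
```

Request:
arm_command(
  deltas=[
    [[1,0,0.38,0,0.159],[1,0,0.38,0,0.159],[1,0,0.38,0,0.159],[1,-0.02,0.38,0,0.159],[1,-0.02,0.38,0,0.159],[1,-0.02,0.38,0,0.159],[1,-0.02,0.38,0,0.159],[1,-0.02,0.38,0,0.159],[1,-0.04,0.38,0,0.159],[1,-0.04,0.38,0,0.159],[1,-0.04,0.38,0,0.159],[1,-0.04,0.38,0,0.159]],
  ],
)

```text
t: 2.15
eef_pos: [494.6, 152.6, 295.8]
tcp_rot: [-3.135, -0.003, -3.049]
ft_force: [0.9, -0.3, 0.2]
opening: 0.002
```

Run:
```python
from h import *
c=cam('top'); save('top1',c['frame']); c=cam('side'); save('side1',c['frame'])
s=env.state();print(s['t'],s['eef_pos'],s['tcp_rot'],s['joints'])
```

```text
2.25 [494.18463478 155.18473913 295.75150864] [-3.13552538 -0.00329987 -3.04513331] [ 0.17975287  0.26064253  1.70001236 -0.00623025  1.18473775 -1.4851559 ]
```

View pics/top1.png

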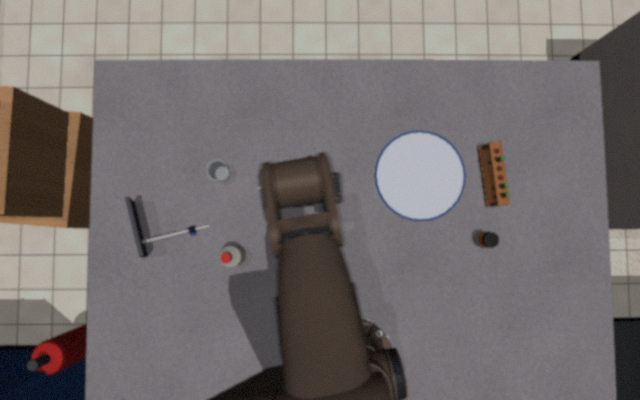

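View pics/side1.png

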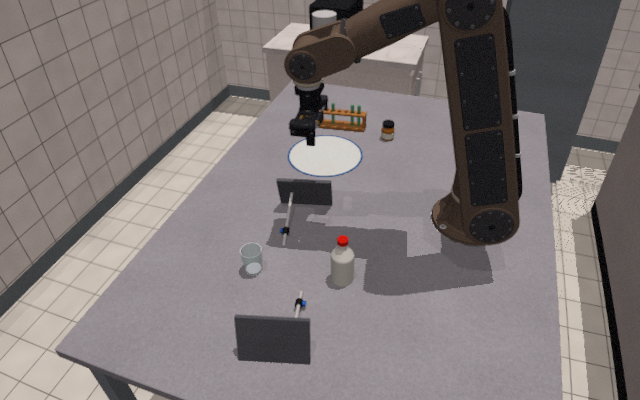

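Only A and B are on the bench, with nothing hidden under the arm, so A is the target. Next I move beside its rod-side face and descend.

Request:
arm_command(
  deltas=[
    [[1,-0.02,0.2,0,0.12],[1,0,0.05,-0.2,0.05],[1,0,0,-0.3,0],[1,0,0,-0.35,0],[1,0,0,-0.35,0],[1,0,0,-0.35,0],[1,0,0,-0.25,0],[1,0,0,-0.12,0],[1,0,0,0,0]],
  ],
)

```text
t: 3.0
eef_pos: [491.2, 180.2, 97.1]
tcp_rot: [-3.135, 0.001, -2.909]
ft_force: [0.5, -0.1, -0.3]
opening: 0.004
```

Run:
```python
from h import *
c=cam('side'); save('side2',cv2.resize(c['frame'][120:270,220:400],None,fx=4,fy=4,interpolation=cv2.INTER_CUBIC))
s=env.state();print(s['t'],s['eef_pos'],s['tcp_rot'],s['ft_force'])
```

```text
3.05 [491.61880645 180.25170341  98.17740959] [-3.13453108e+00  2.41240750e-03 -2.90849806e+00] [-0.2838524   0.01538295 -0.57136714]
```

View pics/side2.png

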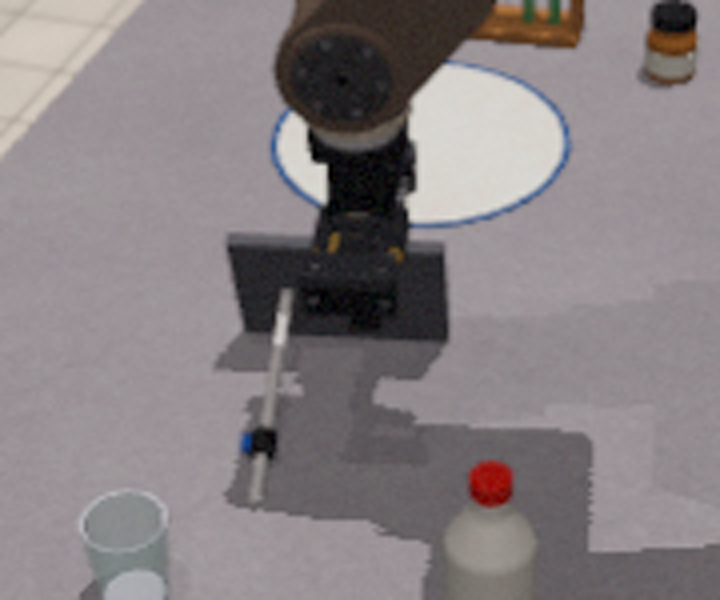

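Request:
arm_command(
  deltas=[
    [[1,0.02,-0.1,0,0],[1,0.02,-0.1,0,0],[1,0.02,-0.1,0,0],[1,0.02,-0.1,0,0],[1,0.015,-0.06,0,0],[1,0.015,-0.06,0,0],[1,0.015,-0.06,0,0],[1,0.015,-0.06,0,0]],
  ],
)

```text
t: 3.72
eef_pos: [509.6, 109.1, 104.1]
tcp_rot: [-3.134, 0.012, -2.911]
ft_force: [-0.6, 0.4, 0.6]
opening: 0.003
```

Run:
```python
from h import *
c=cam('side'); save('side3',cv2.resize(c['frame'][120:270,220:400],None,fx=4,fy=4,interpolation=cv2.INTER_CUBIC))
s=env.state();print(s['t'],s['eef_pos'],s['tcp_rot'],s['ft_force'])
```

```text
3.7667 [509.90757286 108.30539387 104.00295346] [-3.13362835  0.01170349 -2.91113151] [-0.24462701 -0.90033578 -0.26318358]
```

View pics/side3.png

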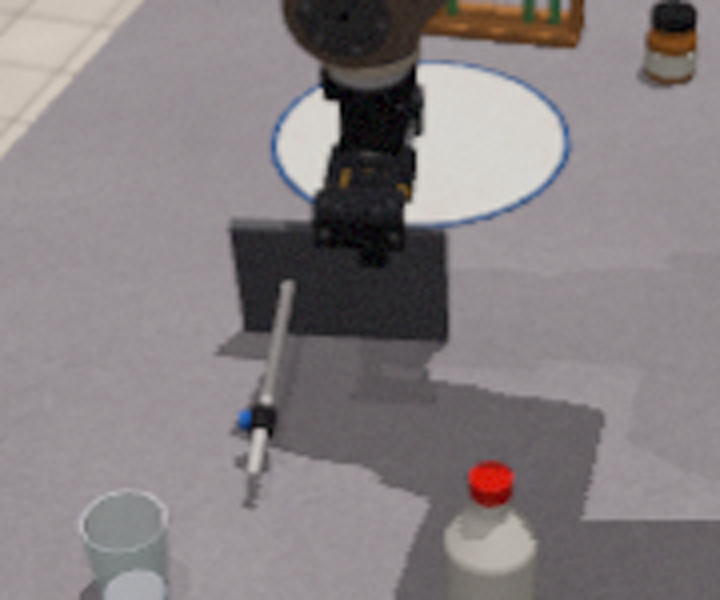

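The stand is tipping about its edge, with the rod tip lifting clear of its shadow. I keep pushing past the balance point, then wait.

Request:
arm_command(
  deltas=[
    [[1,0.015,-0.06,-0.01,0],[1,0.015,-0.06,-0.01,0],[1,0.015,-0.06,-0.01,0],[1,0.015,-0.06,-0.01,0]],
  ],
)

```text
t: 4.1
eef_pos: [516.3, 82.8, 99.7]
tcp_rot: [-3.134, 0.012, -2.91]
ft_force: [0.3, 1.3, 1.1]
opening: 0.005
```

Run:
```python
from h import *
c=cam('side'); save('side4',cv2.resize(c['frame'][120:270,220:400],None,fx=4,fy=4,interpolation=cv2.INTER_CUBIC))
s=env.state();print(s['t'],s['eef_pos'],s['tcp_rot'],s['ft_force'])
```

```text
4.15 [516.51946629  81.95302857  99.52963966] [-3.1335152   0.01170178 -2.91048653] [-0.29275247  0.26355865  0.23888328]
```

View pics/side4.png

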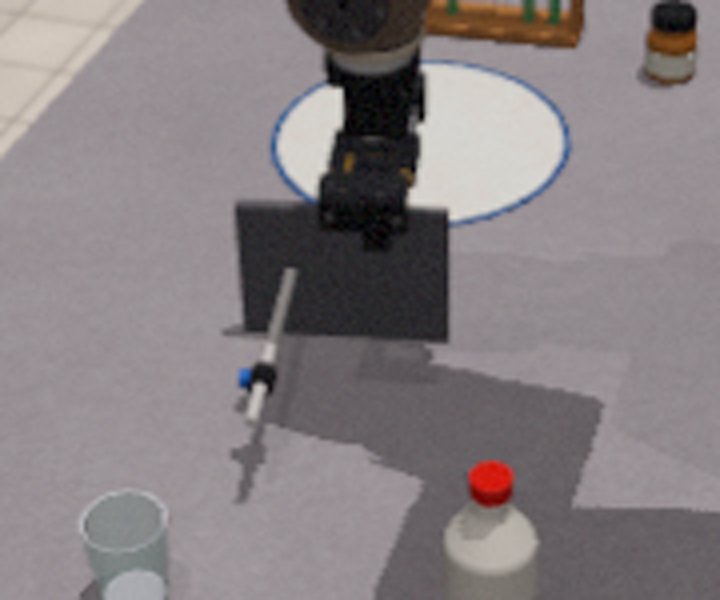

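Request:
arm_command(
  deltas=[
    [[1,0.015,-0.05,0,0],[1,0.015,-0.05,0,0],[1,0.01,-0.04,0,0],[1,0.01,-0.04,0,0]],
  ],
)

```text
t: 4.48
eef_pos: [521.6, 62.3, 99.0]
tcp_rot: [-3.134, 0.01, -2.91]
ft_force: [-0.2, -0.8, -0.2]
opening: 0.007
```

Run:
```python
from h import *
c=cam('side'); save('side5',cv2.resize(c['frame'][120:270,220:400],None,fx=4,fy=4,interpolation=cv2.INTER_CUBIC))
s=env.state();print(s['t'],s['eef_pos'],s['tcp_rot'],s['ft_force'])
```

```text
4.5333 [521.81745471  61.75883749  98.97127913] [-3.13361314  0.01045677 -2.91051829] [ 0.91929326 -1.13266341 -0.06125367]
```

View pics/side5.png

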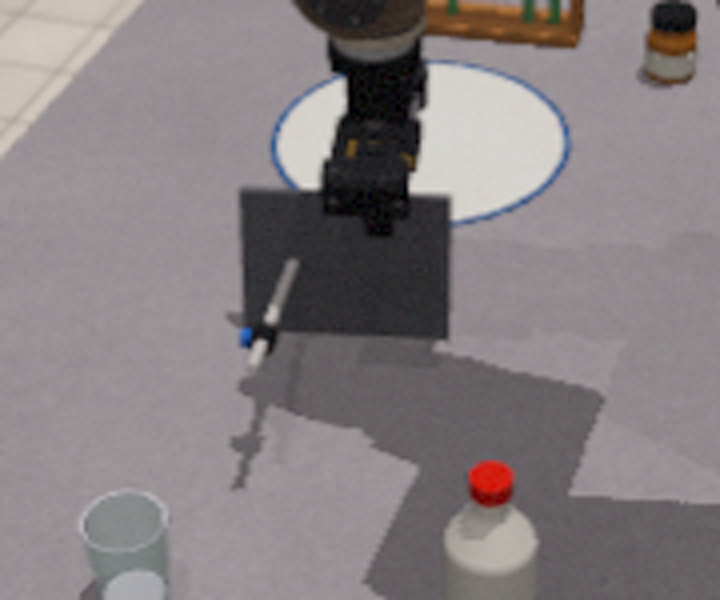

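Request:
arm_command(
  deltas=[
    [[1,0.01,-0.04,0,0],[1,0.01,-0.04,0,0],[1,0.01,-0.04,0,0],[1,0,0,0,0]],
  ],
)

```text
t: 4.87
eef_pos: [525.3, 48.3, 99.1]
tcp_rot: [-3.133, 0.011, -2.91]
ft_force: [0.0, 0.9, 0.7]
opening: 0.002
```

Run:
```python
from h import *
c=cam('side'); save('side6',cv2.resize(c['frame'][120:270,220:400],None,fx=4,fy=4,interpolation=cv2.INTER_CUBIC))
s=env.state();print(s['t'],s['eef_pos'],s['tcp_rot'],s['ft_force'])
```

```text
4.9167 [525.24737467  48.48559098  99.06916566] [-3.13338255  0.01080339 -2.91060257] [-0.22703613 -0.68534726  0.47896889]
```

View pics/side6.png

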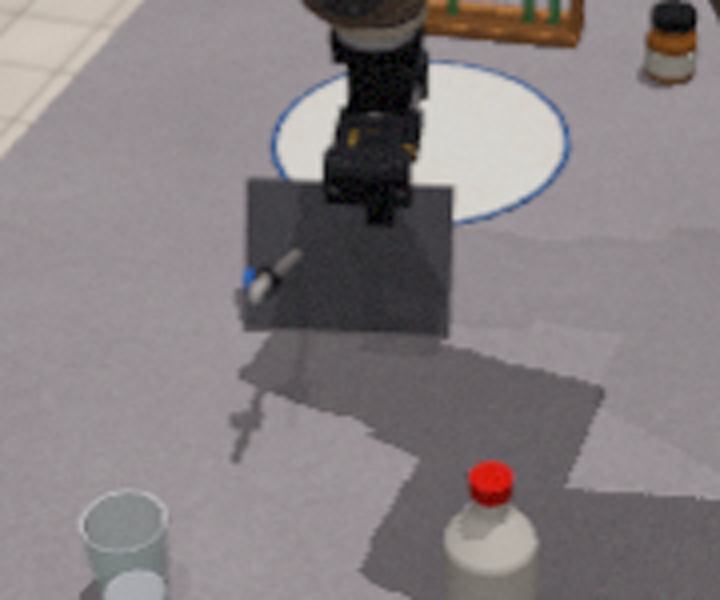

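Request:
arm_command(
  deltas=[
    [[1,0,0,0,0],[1,0,0,0,0],[1,0,0,0,0]],
  ],
)

```text
t: 5.17
eef_pos: [525.1, 48.6, 99.1]
tcp_rot: [-3.133, 0.011, -2.911]
ft_force: [-0.3, 0.1, -1.2]
opening: 0.005
```

Run:
```python
from h import *
c=cam('side'); save('side7',cv2.resize(c['frame'][120:270,220:400],None,fx=4,fy=4,interpolation=cv2.INTER_CUBIC))
s=env.state();print(s['t'],s['eef_pos'],s['tcp_rot'],s['ft_force'])
```

```text
5.2167 [525.13162818  48.64859015  99.0933153 ] [-3.13344564  0.01073989 -2.91057504] [-0.19572919 -0.4406729  -0.3662957 ]
```

View pics/side7.png

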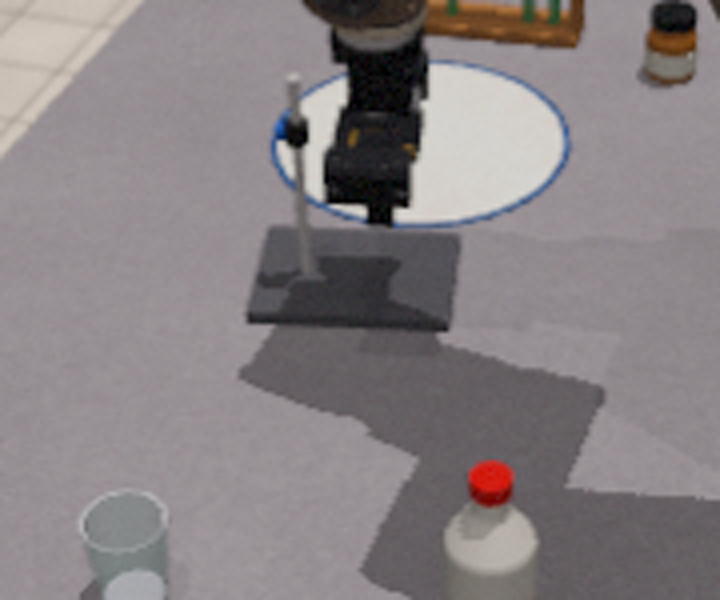

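```bash
cat > fit2.py <<'E'
from h import *
from scipy.optimize import least_squares
def fit(obs,p0=(560,15,103)):
    # obs: list (cam dict, (u,v), X stand frame)
    def T(p,X):
        a=np.radians(p[2]);c,s=np.cos(a),np.sin(a); return np.array([p[0]+c*X[0]-s*X[1],p[1]+s*X[0]+c*X[1],X[2]])
    f=lambda p:np.concatenate([proj(c,T(p,X))-np.array(o) for c,o,X in obs])
    r=least_squares(f,p0); print('x,y,yaw',np.round(r.x,1)); print(np.round(r.fun.reshape(-1,2),1).tolist())
    for X in [(65,-90,0),(65,90,0),(-65,-90,0),(-65,90,0),(65,0,0),(0,-45,0)]: print(X,np.round(T(r.x,X),0))
    return r.x,T
E
python3 - <<'E'
from fit2 import *
import pickle
c=pickle.load(open('c0.pkl','rb'))['side']
S=lambda u,v:(220+u/4-.4,120+v/4-.4)
fit([(c,S(248,319),(65,-90,12)),(c,S(450,324),(65,90,12)),(c,S(268,227),(-65,-90,12)),(c,S(462,235),(-65,90,12)),(c,S(293,76),(0,-45,215)),(c,S(248,326),(65,-90,0)),(c,S(448,332),(65,90,0))])
E
```

```text
x,y,yaw [563.3  17.1 103.9]
[[-0.6, -1.0], [0.3, -0.1], [-0.1, -0.0], [-0.3, -0.2], [0.1, 0.7], [-0.3, -0.1], [0.8, 0.6]]
(65, -90, 0) [635. 102.   0.]
(65, 90, 0) [460.  59.   0.]
(-65, -90, 0) [666. -24.   0.]
(-65, 90, 0) [492. -68.   0.]
(65, 0, 0) [548.  80.   0.]
(0, -45, 0) [607.  28.   0.]
```

The stand is upright, and the refit gives its base at (563,17) with yaw 104°. Next I retreat, open the gripper and turn it parallel to the plate's near edge.

Request:
arm_command(
  deltas=[
    [[1,-0.06,0.25,0,0],[1,-0.07,0.28,0,0],[1,-0.07,0.28,0,0],[0,-0.04,0.15,0,-0.08],[0,0,0,0,-0.159],[0,0,0,0,-0.159],[0,0,0,0,-0.159],[0,0,0,0,-0.159],[0,0,0,0,-0.159],[0,0,0,0,-0.159],[0,0,0,0,-0.159],[0,0,0,0,-0.159]],
  ],
)

```text
t: 6.22
eef_pos: [499.0, 151.1, 99.2]
tcp_rot: [-3.133, 0.012, 2.3]
ft_force: [-0.8, 0.4, 0.4]
opening: 0.58
```

Request:
arm_command(
  deltas=[
    [[0,0.05,0,-0.1,-0.159],[0,0.06,0,-0.2,-0.159],[0,0.05,-0.05,-0.25,-0.159],[0,0.03,-0.05,-0.15,-0.08],[0,0,0,-0.05,0],[0,0,0,0,0]],
  ],
)

```text
t: 6.72
eef_pos: [519.2, 142.3, 22.8]
tcp_rot: [-3.137, 0.013, 1.855]
ft_force: [-1.0, -1.0, -0.3]
opening: 0.978
```

Run:
```python
from h import *
c=cam('side'); save('side8',cv2.resize(c['frame'][100:270,200:400],None,fx=4,fy=3.5,interpolation=cv2.INTER_CUBIC))
c=cam('wrist'); save('wrist8',c['frame'])
s=env.state();print(s['t'],s['eef_pos'],s['tcp_rot'],s['ft_force'])
```

```text
6.8167 [519.60174225 142.50330427  24.0335191 ] [-3.13823823  0.01355705  1.85522483] [ 0.23695655  0.94416782 -0.43618311]
```

View pics/side8.png

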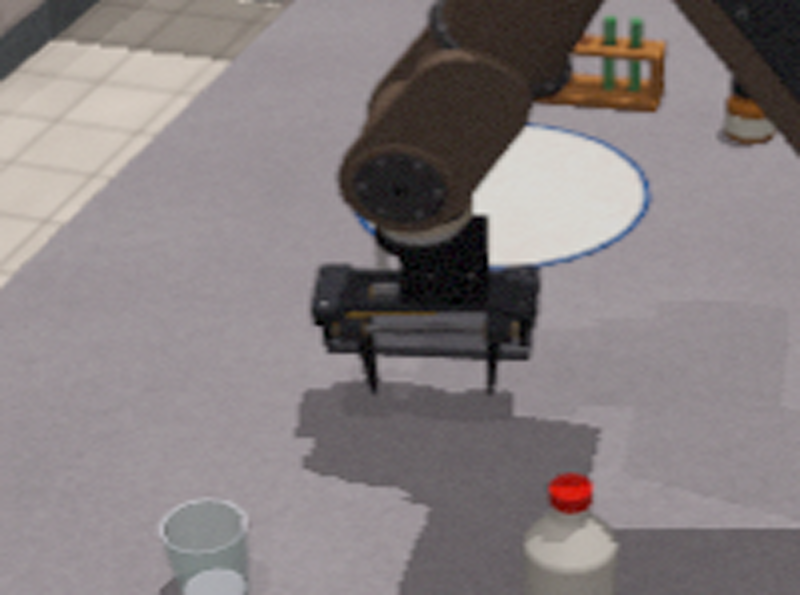

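View pics/wrist8.png

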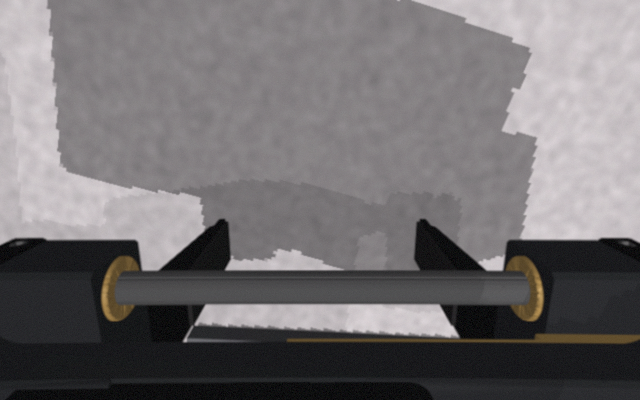

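Run:
```python
from h import *
import pickle
c=pickle.load(open('c0.pkl','rb'))['side']
for n,(u,v) in dict(housing_c=(200+400/4,100+188/3.5),housing_bot=(200+430/4,100+240/3.5),bodytop=(200+440/4,100+275/3.5)).items():
    o,d=ray(c,u,v); t=(142-o[1])/d[1]; t2=(190-o[1])/d[1];print(n,np.round(o+t*d),np.round(o+t2*d))
for z in (24,100,150,200,250,300,350): print(z,(proj(c,(519.6,142.5,z))-[200,100])*[4,3.5])
```

```text
housing_c [537. 142. 244.] [517. 190. 278.]
housing_bot [514. 142. 193.] [495. 190. 230.]
bodytop [507. 142. 155.] [488. 190. 194.]
24 [431.49241177 383.18485817]
100 [427.97300784 320.87855612]
150 [425.54298531 277.70792166]
200 [423.01667359 232.69497836]
250 [420.38932224 185.73767044]
300 [417.6559999  136.72830488]
350 [414.81161448  85.55353237]
```

The rod clears the gripper: fingers beside the plate edge, and the wrist fork is about 30 mm above the rod tip. Now I lower to plate height and approach.

Request:
arm_command(
  deltas=[
    [[0,0,0,-0.1,-0.05],[0,0,0,-0.08,0],[0,0.03,-0.1,0,0],[0,0.03,-0.1,0,0],[0,0.02,-0.1,0,0]],
  ],
)

```text
t: 7.23
eef_pos: [529.0, 113.0, 9.6]
tcp_rot: [3.139, 0.014, 1.828]
ft_force: [0.7, -0.4, -0.5]
opening: 0.998
```

Request:
arm_command(
  deltas=[
    [[0,0,0,-0.04,-0.01],[0,0.02,-0.08,-0.01,0],[0,0.02,-0.08,0,0]],
  ],
)

```text
t: 7.48
eef_pos: [534.3, 93.8, 5.5]
tcp_rot: [3.137, 0.015, 1.819]
ft_force: [-0.9, 0.1, 0.4]
opening: 0.998
```

Run:
```python
from h import *
c=cam('side'); save('side9',cv2.resize(c['frame'][100:270,200:400],None,fx=4,fy=3.5,interpolation=cv2.INTER_CUBIC))
s=env.state();print(s['t'],s['eef_pos'],s['tcp_rot'],s['ft_force'])
```

```text
7.5333 [534.63507316  92.70496353   5.49330288] [3.13720783 0.0146491  1.81816821] [ 0.7069665  -1.68482426  0.12385768]
```

View pics/side9.png

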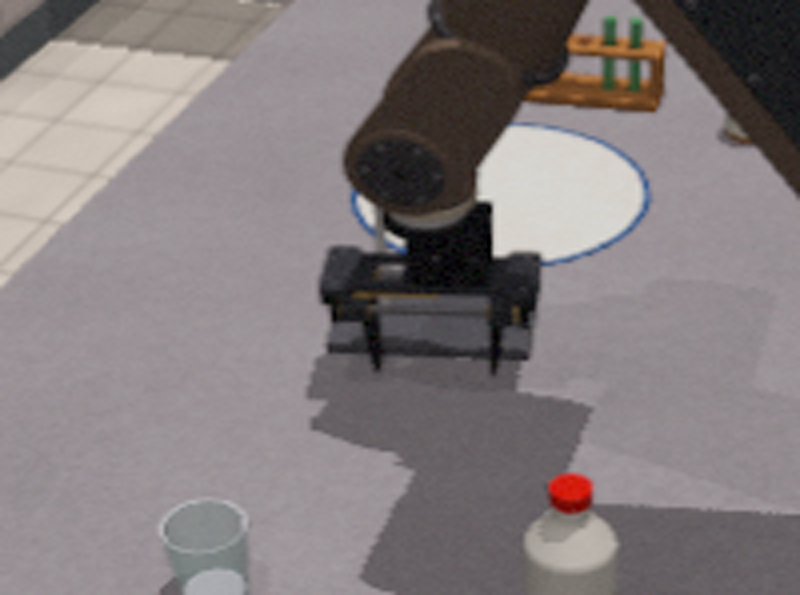

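Request:
arm_command(
  deltas=[
    [[0,0.01,-0.06,0,0],[0,0.01,-0.08,0,0],[0,0.01,-0.1,0,0],[0,0.01,-0.1,0,0],[0,0.01,-0.1,0,0],[0,0.01,-0.1,0,0]],
  ],
)

```text
t: 8.03
eef_pos: [540.6, 35.0, 5.6]
tcp_rot: [3.138, 0.014, 1.82]
ft_force: [-0.8, 2.8, -0.1]
opening: 0.998
```

Run:
```python
from h import *
c=cam('side'); save('side10',cv2.resize(c['frame'][80:250,200:400],None,fx=4,fy=3.5,interpolation=cv2.INTER_CUBIC))
s=env.state();print(s['t'],s['eef_pos'],s['tcp_rot'],s['ft_force'])
```

```text
8.0833 [540.98227255  33.4080581    5.56192857] [3.1374587  0.01405252 1.81896002] [ 0.21334753 -1.77180465  0.78051255]
```

View pics/side10.png

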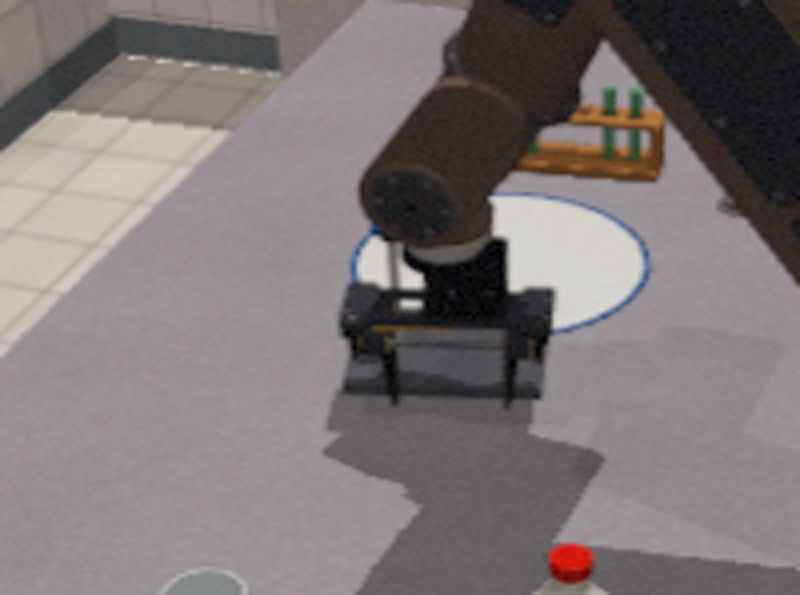

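Request:
arm_command(
  deltas=[
    [[0,0.01,-0.08,0,0],[0,0.01,-0.1,0,0],[0,0.01,-0.1,0,0],[0,0.01,-0.1,0,0],[0,0.01,-0.1,0,0],[0,0.01,-0.1,0,0],[0,0.01,-0.1,0,0],[0,0.01,-0.1,0,0],[0,0.01,-0.1,0,0],[0,0.01,-0.08,0,0],[0,0,-0.05,0,0],[0,0,0,0,0]],
  ],
)

```text
t: 9.08
eef_pos: [551.4, -80.0, 5.6]
tcp_rot: [3.138, 0.014, 1.817]
ft_force: [-0.2, 4.7, 0.7]
opening: 1.001
```

Run:
```python
from h import *
c=cam('side'); save('side11',cv2.resize(c['frame'][50:220,200:400],None,fx=4,fy=3.5,interpolation=cv2.INTER_CUBIC))
c=cam('top'); save('top11',cv2.resize(c['frame'][100:250,300:500],None,fx=4,fy=4,interpolation=cv2.INTER_CUBIC))
s=env.state();print(s['t'],s['eef_pos'],s['tcp_rot'],s['ft_force'])
```

```text
9.1833 [551.45177596 -79.28951043   5.59295311] [3.13795277 0.01386516 1.81746302] [-0.30773766  0.79112517  0.11991407]
```

View pics/side11.png

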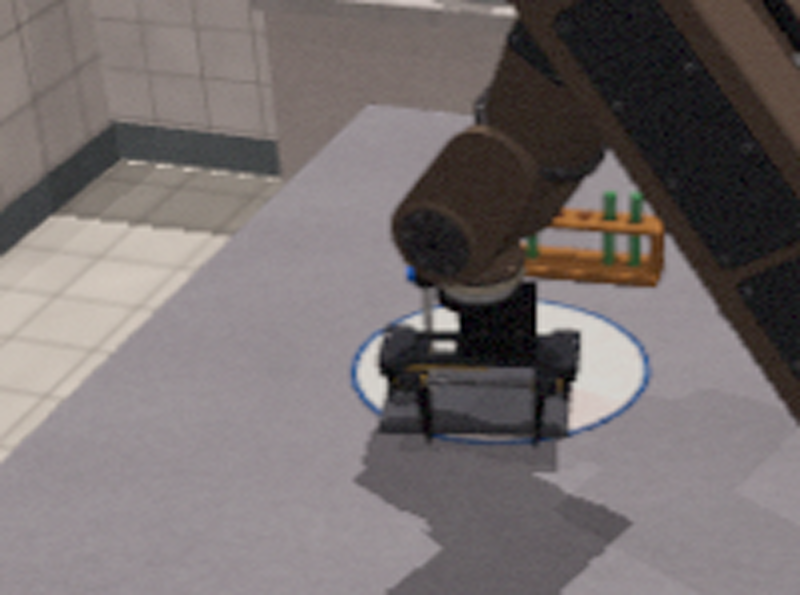

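View pics/top11.png

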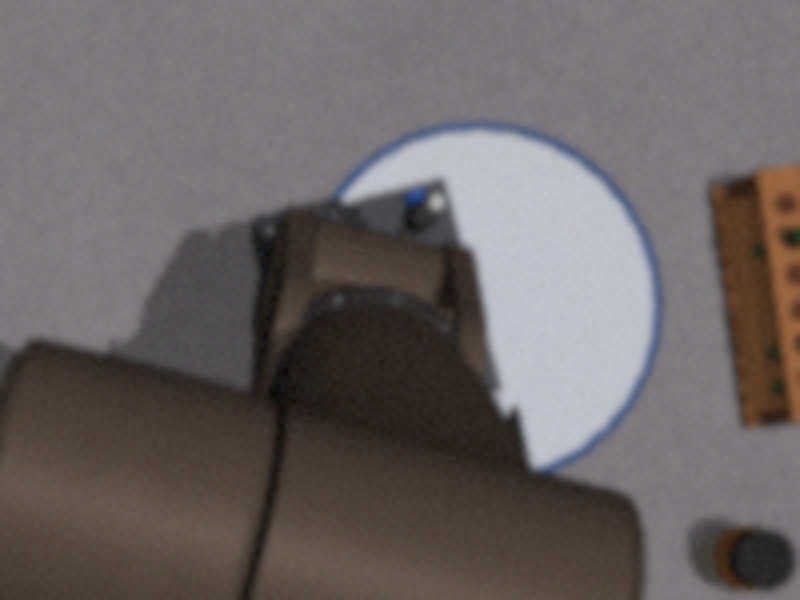

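Run:
```python
from h import *
import pickle
d=pickle.load(open('c0.pkl','rb'));c=d['top']
print('rodtip',onz(c,300+437/4-.4,100+200/4-.4,215),'corner',onz(c,300+443/4-.4,100+181/4-.4,12))
c=d['side']
print('front edge L,R',onz(c,200+380/4-.4,50+434/3.5-.4,0),onz(c,200+568/4-.4,50+438/3.5-.4,0))
```

```text
rodtip [ 626.12803278 -141.69611359  215.        ] corner [ 681.40204989 -192.94313325   12.        ]
front edge L,R [650.4355512  -64.73035429   0.        ] [ 478.67884413 -110.87200711    0.        ]
```

Request:
arm_command(
  deltas=[
    [[0,0,-0.06,0,0],[0,0.005,-0.1,0,0],[0,0.005,-0.1,0,0],[0,0.005,-0.1,0,0],[0,0.005,-0.1,0,0],[0,0.005,-0.1,0,0],[0,0,-0.07,0,0],[0,0,-0.04,0,0],[0,0,0,0,0]],
  ],
)

```text
t: 9.93
eef_pos: [553.6, -151.2, 5.6]
tcp_rot: [3.139, 0.013, 1.82]
ft_force: [0.0, 4.1, 1.3]
opening: 1.002
```

Run:
```python
from h import *
c=cam('side'); save('side12',cv2.resize(c['frame'][50:220,200:400],None,fx=4,fy=3.5,interpolation=cv2.INTER_CUBIC))
s=env.state();print(s['t'],s['eef_pos'],s['tcp_rot'],s['ft_force'])
```

```text
9.9833 [ 553.64611884 -150.96208607    5.57885663] [3.13866092 0.01314118 1.81996529] [ 0.75144302 -0.15305881  0.37344015]
```

View pics/side12.png

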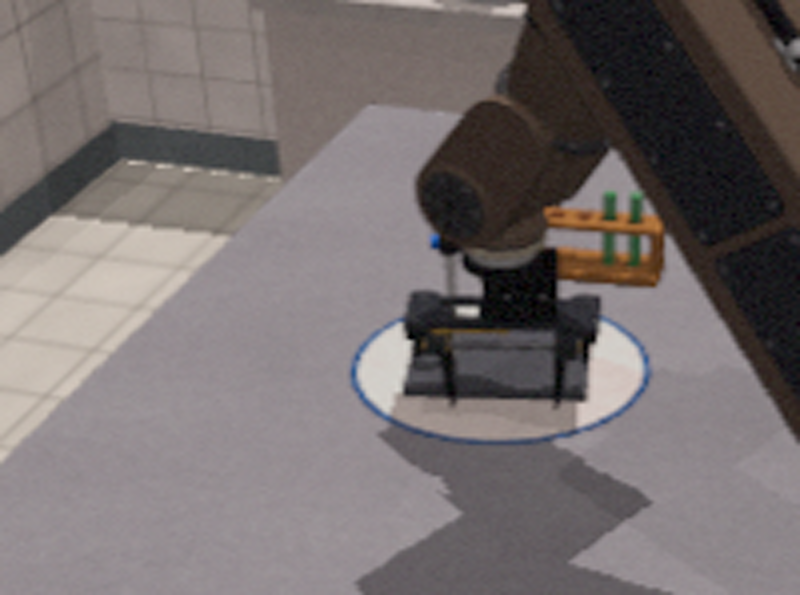

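The plate is in the circle. I back off along the rod direction, rise and look.

Request:
arm_command(
  deltas=[
    [[0,-0.03,0.1,0,0],[0,-0.06,0.25,0,0],[0,-0.08,0.35,0,0],[0,-0.08,0.35,0,0],[0,-0.1,0.35,0.1,0],[0,-0.15,0.3,0.2,0],[0,-0.15,0.3,0.2,0],[0,-0.15,0.3,0.2,0],[0,-0.1,0.2,0.1,0],[0,0,0,0,0]],
  ],
)

```text
t: 10.82
eef_pos: [454.4, 111.5, 87.5]
tcp_rot: [3.138, 0.016, 1.818]
ft_force: [1.1, -0.0, 0.8]
opening: 0.998
```

Run:
```python
from h import *
c=cam('side'); save('side13',cv2.resize(c['frame'][50:200,250:410],None,fx=4,fy=4,interpolation=cv2.INTER_CUBIC))
c=cam('top'); save('top13',cv2.resize(c['frame'][100:250,340:520],None,fx=4,fy=4,interpolation=cv2.INTER_CUBIC)); save('top13f',c['frame'])
s=env.state();print(s['t'],s['eef_pos'],s['tcp_rot'],s['ft_force'])
```

```text
10.9167 [455.89322783 109.31575821  86.19519175] [3.13813689 0.01609796 1.81679356] [ 0.07376202  0.00346577 -0.48897212]
```

View pics/side13.png

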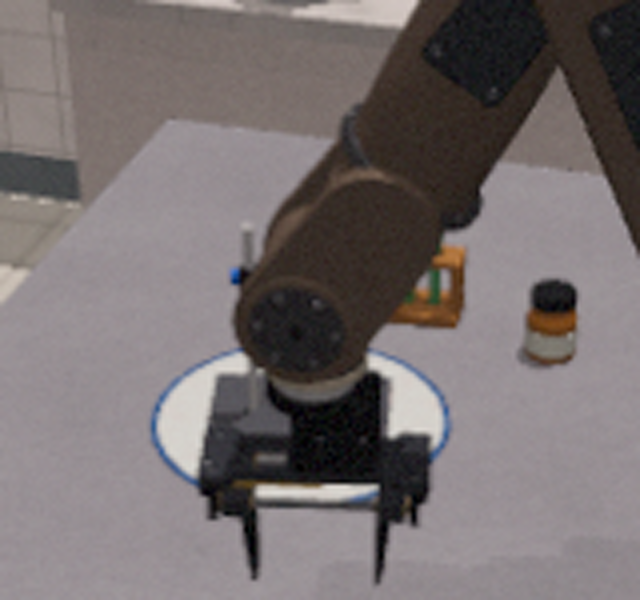

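View pics/top13.png

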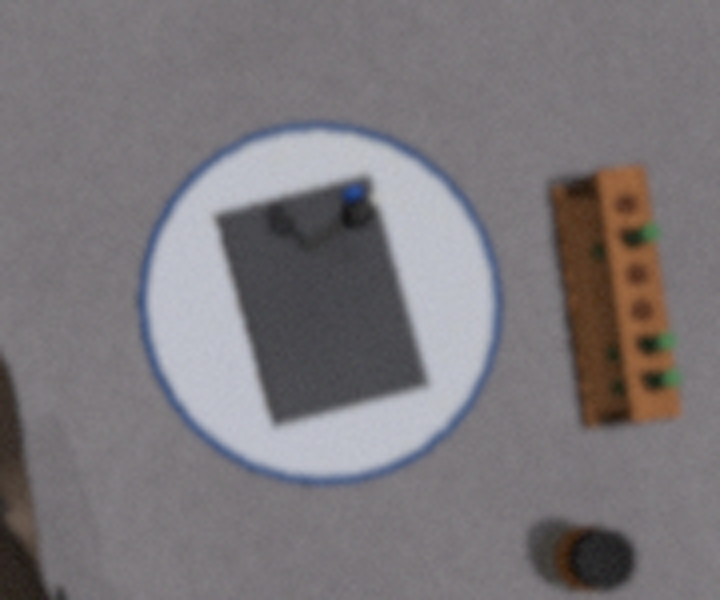

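View pics/top13f.png

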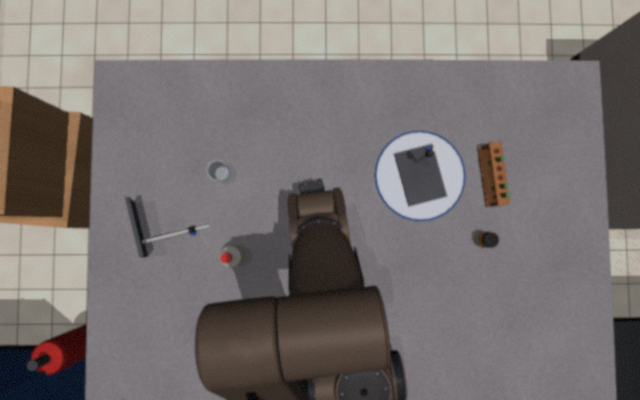

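Run:
```python
from fit2 import *
import pickle
c=pickle.load(open('c0.pkl','rb'))['top']
S=lambda u,v:(340+u/4-.4,100+v/4-.4)
fit([(c,S(217,215),(65,-90,12)),(c,S(370,180),(-65,-90,12)),(c,S(428,383),(-65,90,12)),(c,S(275,423),(65,90,12))],(583,-223,104))
print(env.job_done())
```

```text
x,y,yaw [ 583.7 -223.1  104.1]
[[-0.0, -0.5], [-0.1, -1.4], [0.2, 0.9], [0.0, 0.9]]
(65, -90, 0) [ 655. -138.    0.]
(65, 90, 0) [ 481. -182.    0.]
(-65, -90, 0) [ 687. -264.    0.]
(-65, 90, 0) [ 512. -308.    0.]
(65, 0, 0) [ 568. -160.    0.]
(0, -45, 0) [ 627. -212.    0.]
the job is handed in; nothing more can be done
None
```

The stand is upright inside the blue-rimmed circle, and the job was handed in at about 11 s of the 72 s allowed; no verdict was reported. I tipped the right-hand stand upright with the closed fingertips on its plate. I then pushed it along the bench with the open fingers on the plate's long edge, and backed away.

- **Position:** the last top-view fit puts the plate centre at (583.7, −223.1) mm. The circle's centre measured (583.4, −224.6) mm from the top camera and (583.9, −222.3) mm from the side camera, so the plate is about 2 mm off. All four corners are inside the rim.
- **Bystanders and rod:** the glassware, bottles and rack look unmoved in the final picture; I compared them by eye. The pictures showed the gripper clear of the rod, and no force reading I took went above about 5 N.
- **What I did not measure:** I judged the stand upright from the pictures and did not compute its tilt. No check failed; the two cameras differed by about 2 mm on the circle's centre and about 3 to 4 mm on the stand's starting position.

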